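Pack the sampling caddy

TASK

Pack the sampling caddy for the field: stand the two capped vials in its round holders and the two dropper bottles in its square holders, one in each, upright on the holder floor. Set the glass down gently, do not let it drop. Leave the open vial without a cap and the brown bottle with the flat cap standing where they are; they do not belong in the caddy.

Things in the scene. Friction and masses are not known exactly. Their poses are not given: they have to be found in the camera images.
- vial1: Capped sample vial: clear glass cylinder 25 mm across with a black screw cap of the same width, 64 mm tall in all (cap from 50 mm up), about 20 g, standing upright. Origin: centre of its underside; z up. The two capped vials are alike.
- vial2: Capped sample vial: clear glass cylinder 25 mm across with a black screw cap of the same width, 64 mm tall in all (cap from 50 mm up), about 20 g, standing upright. Origin: centre of its underside; z up. The two capped vials are alike.
- dropper1: Dropper bottle: brown glass body 31 mm across up to 57 mm height, above it a narrow black dropper cap with a rubber bulb, 23 mm across, to 100 mm height; about 60 g, standing upright. Origin: centre of its underside; z up. The two dropper bottles are alike. Grasp the glass.
- dropper2: Dropper bottle: brown glass body 31 mm across up to 57 mm height, above it a narrow black dropper cap with a rubber bulb, 23 mm across, to 100 mm height; about 60 g, standing upright. Origin: centre of its underside; z up. The two dropper bottles are alike. Grasp the glass.
- open_vial: Look-alike that does not belong in the caddy: a clear glass vial 24 mm across, 52 mm tall, with a narrower open neck and no cap. Origin: centre of its underside.
- flat_cap_bottle: Look-alike that does not belong in the caddy: a brown glass bottle 31 mm across with a low flat black screw cap and no dropper bulb, 77 mm tall in all. Origin: centre of its underside.
- round_holder1: Fixed holder, one of four (2 round, 2 square; corners change) set 2 x 2, 87 mm apart, in a fixed white tray 196 x 196 mm, rim 22 mm high, low handle on two sides. Origin: centre of its underside, 5 mm above the worktop; x, y along the tray's sides. A grey 84 x 84 x 5 mm plate with a round open cup in the middle: inside 42 mm across, wall 4 mm, cup floor 5 mm and rim 30 mm above the origin.
- round_holder2: Fixed holder, one of four (2 round, 2 square; corners change) set 2 x 2, 87 mm apart, in a fixed white tray 196 x 196 mm, rim 22 mm high, low handle on two sides. Origin: centre of its underside, 5 mm above the worktop; x, y along the tray's sides. A grey 84 x 84 x 5 mm plate with a round open cup in the middle: inside 42 mm across, wall 4 mm, cup floor 5 mm and rim 30 mm above the origin.
- square_holder1: Fixed holder, one of four (2 round, 2 square; corners change) set 2 x 2, 87 mm apart, in a fixed white tray 196 x 196 mm, rim 22 mm high, low handle on two sides. Origin: centre of its underside, 5 mm above the worktop; x, y along the tray's sides. A grey 84 x 84 x 5 mm plate with a square open cup in the middle: inside 48 x 48 mm, wall 4 mm, cup floor 5 mm and rim 30 mm above the origin.
- square_holder2: Fixed holder, one of four (2 round, 2 square; corners change) set 2 x 2, 87 mm apart, in a fixed white tray 196 x 196 mm, rim 22 mm high, low handle on two sides. Origin: centre of its underside, 5 mm above the worktop; x, y along the tray's sides. A grey 84 x 84 x 5 mm plate with a square open cup in the middle: inside 48 x 48 mm, wall 4 mm, cup floor 5 mm and rim 30 mm above the origin.
Things that resemble listed ones, but are neither listed nor needed, are in the scene too. Leave any pink or turquoise look-alike of the vial2 alone. Leave any pink look-alike of the dropper1 alone.

How it is judged:
At the end, for the whole second after the job is handed in: Capped vials in round holders (within 12 mm of the centre), dropper bottles in square ones (15 mm), one in each, on the cup floor (within 4 mm), upright (0.15 rad), released, at rest; open vial and flat-cap bottle upright within 20 mm of where they stood (((horizontal distance between vial1 and round_holder1 below 0.012 m and z of vial1 in the frame of round_holder1 between 0.002 and 0.009 m) or (horizontal distance between vial1 and round_holder2 below 0.012 m and z of vial1 in the frame of round_holder2 between 0.002 and 0.009 m)) and angle between each of vial1, vial2, dropper1, dropper2, open_vial, flat_cap_bottle's own z axis and vertical below 0.15 rad and linear speed of each of vial1, vial2, dropper1, dropper2 below 0.02 m/s and angular speed of each of vial1, vial2, dropper1, dropper2 below 0.3 rad/s and ((horizontal distance between vial2 and round_holder1 below 0.012 m and z of vial2 in the frame of round_holder1 between 0.002 and 0.009 m) or (horizontal distance between vial2 and round_holder2 below 0.012 m and z of vial2 in the frame of round_holder2 between 0.002 and 0.009 m)) and ((horizontal distance between dropper1 and square_holder1 below 0.015 m and z of dropper1 in the frame of square_holder1 between 0.002 and 0.009 m) or (horizontal distance between dropper1 and square_holder2 below 0.015 m and z of dropper1 in the frame of square_holder2 between 0.002 and 0.009 m)) and ((horizontal distance between dropper2 and square_holder1 below 0.015 m and z of dropper2 in the frame of square_holder1 between 0.002 and 0.009 m) or (horizontal distance between dropper2 and square_holder2 below 0.015 m and z of dropper2 in the frame of square_holder2 between 0.002 and 0.009 m)) and distance of each of open_vial, flat_cap_bottle from where it was at the start of the episode below 0.02 m); the robot touches nothing.
It fails at once if a look-alike is moved more than 20 mm or knocked over (distance of any of open_vial, flat_cap_bottle from where it was at the start of the episode above 0.02 m or angle between any of open_vial, flat_cap_bottle's own z axis and vertical above 0.4 rad).
It fails at once if a vial or dropper bottle falls into a holder (faster than 0.6 m/s, a drop of about 2 cm) ((horizontal distance between vial1 and round_holder1 below 0.03 m and height (world z) of vial1 below 0.09 m and linear speed of vial1 above 0.6 m/s) or (horizontal distance between vial1 and round_holder2 below 0.03 m and height (world z) of vial1 below 0.09 m and linear speed of vial1 above 0.6 m/s) or (horizontal distance between vial1 and square_holder1 below 0.03 m and height (world z) of vial1 below 0.09 m and linear speed of vial1 above 0.6 m/s) or (horizontal distance between vial1 and square_holder2 below 0.03 m and height (world z) of vial1 below 0.09 m and linear speed of vial1 above 0.6 m/s) or (horizontal distance between vial2 and round_holder1 below 0.03 m and height (world z) of vial2 below 0.09 m and linear speed of vial2 above 0.6 m/s) or (horizontal distance between vial2 and round_holder2 below 0.03 m and height (world z) of vial2 below 0.09 m and linear speed of vial2 above 0.6 m/s) or (horizontal distance between vial2 and square_holder1 below 0.03 m and height (world z) of vial2 below 0.09 m and linear speed of vial2 above 0.6 m/s) or (horizontal distance between vial2 and square_holder2 below 0.03 m and height (world z) of vial2 below 0.09 m and linear speed of vial2 above 0.6 m/s) or (horizontal distance between dropper1 and round_holder1 below 0.03 m and height (world z) of dropper1 below 0.09 m and linear speed of dropper1 above 0.6 m/s) or (horizontal distance between dropper1 and round_holder2 below 0.03 m and height (world z) of dropper1 below 0.09 m and linear speed of dropper1 above 0.6 m/s) or (horizontal distance between dropper1 and square_holder1 below 0.03 m and height (world z) of dropper1 below 0.09 m and linear speed of dropper1 above 0.6 m/s) or (horizontal distance between dropper1 and square_holder2 below 0.03 m and height (world z) of dropper1 below 0.09 m and linear speed of dropper1 above 0.6 m/s) or (horizontal distance between dropper2 and round_holder1 below 0.03 m and height (world z) of dropper2 below 0.09 m and linear speed of dropper2 above 0.6 m/s) or (horizontal distance between dropper2 and round_holder2 below 0.03 m and height (world z) of dropper2 below 0.09 m and linear speed of dropper2 above 0.6 m/s) or (horizontal distance between dropper2 and square_holder1 below 0.03 m and height (world z) of dropper2 below 0.09 m and linear speed of dropper2 above 0.6 m/s) or (horizontal distance between dropper2 and square_holder2 below 0.03 m and height (world z) of dropper2 below 0.09 m and linear speed of dropper2 above 0.6 m/s)).
It also fails if it takes over 99 s, if anything falls off the work surface, if the arm or the gripper's body presses on something with over 40 N, if the wrist force passes 120 N, or if a joint passes its speed limit or range.

ROBOT

A 6-joint arm with a two-finger parallel gripper is mounted at the origin on a cart in front of the work surface, level with it; the furniture and walls round the work are solid. World frame = base frame: x ahead of the robot, y to its left, z up, the work surface at z = 0. Lengths are in m, angles in rad, forces in N, time in s.
With the tool pointing down it reaches from about 0.225 to 0.875 m from the base axis. Payload 3.4 kg.
Tool frame: the origin (TCP) lies at the very end of the fingers, on their centre line; the grasp point (between the pads) lies 19 mm behind it; z points along the fingers, y is the line along which they close (so a half turn about z gives the same grasp; the last joint's range is limited). The gripper opens to 85 mm and grips with 20 to 120 N. Pads are 22 mm wide; open, the fingers measure 114 mm over their backs; the gripper's body (76 mm by 85 mm) begins 54 mm behind the grasp point. The pads swing forward as they close: fully open they stand 13 mm farther back than shut.
Start: joints at [-0.121, 0.276, 1.505, -0, 1.361, -0.121], TCP at [0.575, -0, 0.202] pointing down, gripper open.
Joint ranges: [-2.89, 2.89], [-0.75, 2.08], [0.22, 2.7], [-1.18, 4.32], [0.11, 2.71], [-2.7, 2.7]. Speed limits (rad/s): [2.57, 2.57, 3.14, 3.14, 3.14, 3.14].

INTERFACE

Orientations are given as a unit quaternion [w, x, y, z].
In Python, from rig import manip, get_image, camera_info gives the robot as it stands. The module is installed in compiled form; this text tells all that it offers.
- The arm moves only by the shell command python3 -m crank 'ROWS' [FORCE]. ROWS is a JSON object of lists of equal length, an entry for each row: "translation": the shift along the tool's x, y, z in mm, a list of three; "roll": the turn about the tool's z in rad; "fingers": the opening, from 0 (shut) to 1 (fully open). A call has 1 to 8 rows; each row shifts and turns the commanded pose from where the row before left it, along the tool's axes as they then stand; what a row does not reach is not made up. A row lasts 1/10 s, in which the tool goes at most 50 mm and 8.59 degrees, less where a joint would pass 70% of its speed; a pose out of reach is approached as far as the arm can. A call is refused whole if a number of a shift passes 50 or a number of a turn 0.15, either way. A call with a gripper value outside its range is refused whole. The fingers move at their own pace and stop on an object; FORCE is the grip in N (left out, the last holds). Time passes only in rows, so rows that do not move let the fingers close. It gives the time, the measured TCP pose, the force, the opening and the grip force at its end, in the units of the state.
- manip.get_state(): the state, without advancing time (a new reading comes with each control period).
- get_image(name): name is "scene" or "side" or "wrist"; returns the picture (420x560x3 uint8, blue, green, red); there is no depth.
- camera_info(name): a dict with "mtx" (3x3 intrinsics, pixels), "rvec" (rotation vector, rad) and "tvec" (3), from world to camera coordinates, as OpenCV has them. Camera axes: x right, y down, z forward; pixel columns grow to the right and rows downward; lengths in m; the calibration is good to about 2 mm. The wrist camera is an equidistant fisheye: a pixel r from the principal point sees the ray r / f radians off the axis. A picture is of the moment at which its call begins: read the wrist's pose just before it. camera_info takes no time and is no camera call; for the wrist camera it gives the pose at the moment of the call.
- manip.sign_off(): hands the job in; it is judged then, once.
The state is a dict: "clock": time; "qpos": joint angles; "qd": joint speeds; "effort": joint torques, N m; "position": TCP position; "ee_rot": TCP orientation; "contact_force": force on the tool from outside, world axes, zero at the start; "moment": the same for the moment, N m; "width": finger opening in m; "gripper_force": force on a finger pad.
Only numpy, scipy, OpenCV 4.12 (cv2) and the standard library are available. Lean on these libraries where they do the work, as an engineer would, in place of code of your own. Each camera call takes 0.05 s, during which the arm holds its last target. There are 200 camera calls.

## Working session

There is one attempt and no reset: what is moved stays moved. The work goes in short steps, Python scripts to look and compute and a shell command to move; the robot and the scene stay as the last step left them, time stands still between calls to the robot, and variables do not carry over. Pictures are saved under pics/ and viewed, at most 14 in all, crops included, and the job is handed in when it is done.

```bash
mkdir -p pics; cat > h.py <<'E'
import numpy as np, cv2
from rig import manip, get_image, camera_info
def ray(ci,px,fish=False):
    K=np.array(ci["mtx"],float);R=cv2.Rodrigues(np.array(ci["rvec"],float))[0];t=np.array(ci["tvec"],float).ravel()
    d=np.array([(px[0]-K[0,2])/K[0,0],(px[1]-K[1,2])/K[1,1]])
    if fish:
        r=np.hypot(*d)+1e-12; v=np.r_[d/r*np.sin(r),np.cos(r)]
    else: v=np.r_[d,1]
    return -R.T@t, R.T@v
def onplane(ci,px,z,fish=False):
    c,v=ray(ci,px,fish); return c+v*(z-c[2])/v[2]
def proj(ci,P,fish=False):
    K=np.array(ci["mtx"],float);R=cv2.Rodrigues(np.array(ci["rvec"],float))[0];t=np.array(ci["tvec"],float).ravel()
    p=R@np.array(P,float)+t
    if fish:
        r=np.hypot(p[0],p[1]);q=p[:2]/r*np.arctan2(r,p[2])
    else: q=p[:2]/p[2]
    return q*[K[0,0],K[1,1]]+K[:2,2]
E
python3 - <<'E'
from h import *
s=manip.get_state();print(s["clock"],s["position"],s["ee_rot"],s["width"])
for n in ["scene","side","wrist"]:
    cv2.imwrite(f"pics/{n}0.png",get_image(n)); ci=camera_info(n)
    print(n,ci["mtx"],ray(ci,(280,210),n=="wrist"))
E
```

```text
0.0 [5.74417072e-01 6.54912075e-05 2.01449882e-01] [-7.23099214e-04  7.07110382e-01  7.07102595e-01 -5.52135026e-04] 0.08561886950724101
scene [[421.16430964   0.         275.0906328 ]
 [  0.         421.16430964 211.44879857]
 [  0.           0.           1.        ]] (array([ 0.16372343, -0.65780444,  0.57369363]), array([ 0.40494157,  0.7147318 , -0.57037574]))
side [[496.35506817   0.         280.01447979]
 [  0.         496.35506817 210.2677345 ]
 [  0.           0.           1.        ]] (array([ 0.53098671, -1.14129176,  0.70526479]), array([ 0.0016321 ,  0.86463255, -0.50240241]))
wrist [[325.1922621    0.         278.25202397]
 [  0.         325.1922621  207.44430187]
 [  0.           0.           1.        ]] (array([0.57468556, 0.06651311, 0.37217295]), array([ 0.00286134, -0.26916648, -0.96308941]))
```

View pics/scene0.png

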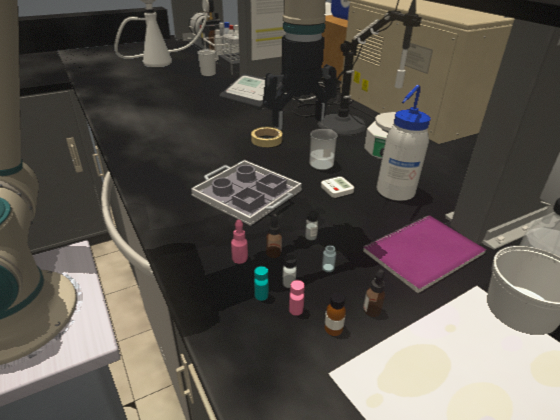

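View pics/side0.png

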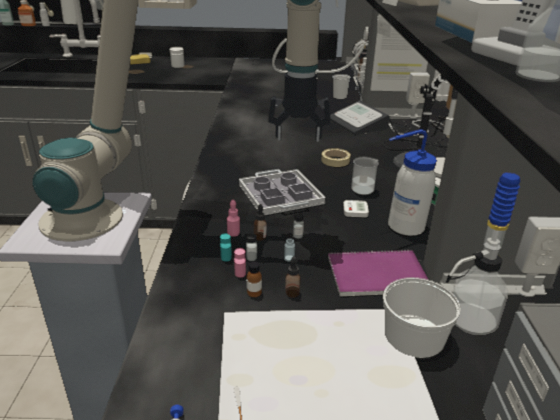

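View pics/wrist0.png

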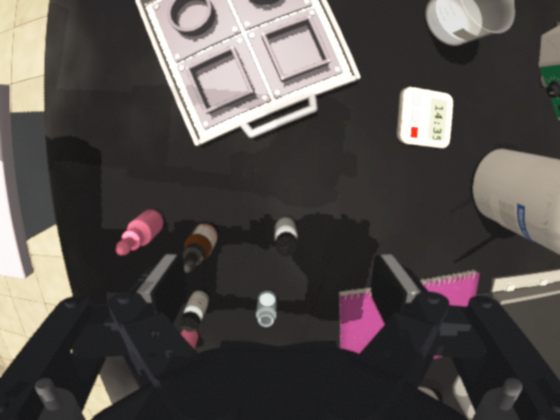

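The scene view shows the tray with its round cups at (222,185) and (246,173) and its square cups at (271,183) and (249,198). Brown bottles are at (274,236), (375,295) and (335,315). Capped vials are at (311,227) and (290,273), the open vial is at (329,260), and the pink and turquoise decoys are next to them. I'll enlarge this to pick exact pixels.

```bash
python3 - <<'E'
from h import *
a=cv2.imread("pics/scene0.png")[155:345,185:400]
b=cv2.imread("pics/side0.png")[165:305,210:340]
a=cv2.resize(a,None,fx=3.1,fy=3.1,interpolation=cv2.INTER_CUBIC);
a=cv2.convertScaleAbs(a,alpha=1.5,beta=20)
for i in range(185,400,20): cv2.putText(a,str(i),(int((i-185)*3.1),10),0,.35,(0,255,255));cv2.line(a,(int((i-185)*3.1),0),(int((i-185)*3.1),590),(90,90,0),1)
for i in range(160,345,20): cv2.putText(a,str(i),(0,int((i-155)*3.1)),0,.35,(0,255,255));cv2.line(a,(0,int((i-155)*3.1)),(700,int((i-155)*3.1)),(90,90,0),1)
cv2.imwrite("pics/s1.png",a)
b=cv2.resize(b,None,fx=4,fy=4,interpolation=cv2.INTER_CUBIC);b=cv2.convertScaleAbs(b,alpha=1.5,beta=20)
for i in range(210,340,20): cv2.putText(b,str(i),((i-210)*4,10),0,.35,(0,255,255));cv2.line(b,((i-210)*4,0),((i-210)*4,590),(90,90,0),1)
for i in range(180,305,20): cv2.putText(b,str(i),(0,(i-165)*4),0,.35,(0,255,255));cv2.line(b,(0,(i-165)*4),(700,(i-165)*4),(90,90,0),1)
cv2.imwrite("pics/d1.png",b)
E
```

```text
(no output)
```

View pics/s1.png

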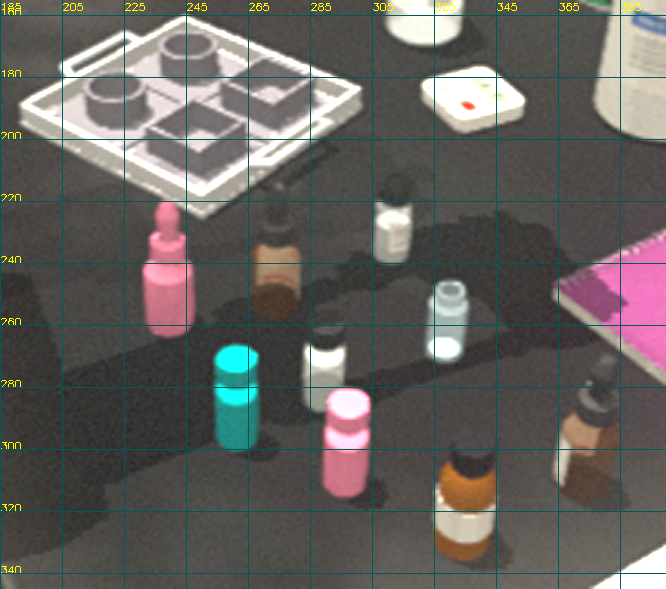

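View pics/d1.png

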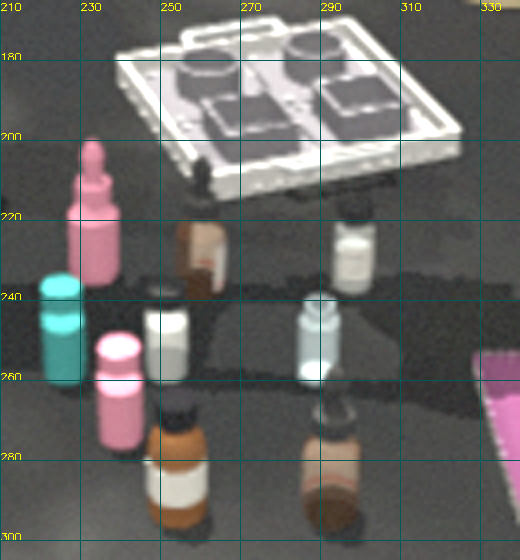

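The pictures settle which object is which. Flat-cap bottle: scene (335,316). Droppers: scene (274,236) and (377,293). Capped vials: (311,226) and (290,272). Open vial: (330,259). Next I'll triangulate the mid-height points and the cup rims.

```bash
python3 - <<'E'
from h import *
A=camera_info("scene");B=camera_info("side");W=camera_info("wrist")
o=dict(vA=((311.7,225.7),(298.7,226),.032),vB=((290,272.4),(251.5,248.3),.032),d1=((274.5,236),(260.3,222),.05),d2=((377,293.5),(293.3,278),.05),
open=((329.8,259),(289.8,249.8),.026),flat=((336.3,316.3),(254.5,281.2),.038),turq=((261.5,283.5),(225.5,247.5),.032),pv=((296.6,297.6),(239.8,262.5),.032),pd=((239.2,241.5),(233.3,218),.05),
r1=((222.1,182.4),(261.8,180),.035),r2=((245.6,169.5),(288.8,174.5),.035),s1=((270.8,184.4),(299.5,188.5),.035),s2=((248.2,197),(272,193.5),.035))
np.set_printoptions(precision=3,suppress=True)
for k,(a,b,z) in o.items():
    c1,v1=ray(A,a);c2,v2=ray(B,b)
    s=np.linalg.lstsq(np.c_[v1,-v2],c2-c1,rcond=None)[0]
    p,q=c1+s[0]*v1,c2+s[1]*v2
    print(k,(p+q)/2,"gap",np.linalg.norm(p-q),"plane",onplane(A,a,z)[:2],onplane(B,b,z)[:2], "wristpx",proj(W,np.r_[onplane(A,a,z)[:2],z],True).round())
for p in [(197,142),(357,75),(223,78),(296,47),(192,13)]: print(p,onplane(W,p,.022,True)[:2],onplane(W,p,.035,True)[:2],onplane(W,p,.01,True)[:2])
E
```

```text
vA [ 0.582 -0.059  0.03 ] gap 0.0006229165531862315 plane [ 0.58  -0.062] [ 0.582 -0.062] wristpx [284. 239.]
vB [ 0.467 -0.165  0.031] gap 0.0003977964961439587 plane [ 0.467 -0.166] [ 0.467 -0.167] wristpx [194. 314.]
d1 [ 0.484 -0.073  0.047] gap 0.0010954461243361724 plane [ 0.482 -0.076] [ 0.484 -0.076] wristpx [195. 256.]
d2 [ 0.565 -0.293  0.045] gap 0.001264716030307148 plane [ 0.562 -0.296] [ 0.564 -0.3  ] wristpx [270. 396.]
open [ 0.558 -0.163  0.027] gap 0.0016451981292672135 plane [ 0.558 -0.164] [ 0.559 -0.161] wristpx [266. 312.]
flat [ 0.481 -0.294  0.034] gap 0.0001859169869396869 plane [ 0.479 -0.297] [ 0.482 -0.299] wristpx [213. 388.]
turq [ 0.406 -0.169  0.034] gap 0.00020423152481005116 plane [ 0.407 -0.167] [ 0.405 -0.166] wristpx [151. 311.]
pv [ 0.444 -0.227  0.034] gap 8.315832029552278e-05 plane [ 0.445 -0.226] [ 0.444 -0.225] wristpx [185. 348.]
pd [ 0.414 -0.055  0.047] gap 0.0010616394347160675 plane [ 0.412 -0.06 ] [ 0.415 -0.06 ] wristpx [136. 240.]
r1 [0.477 0.187 0.035] gap 0.00035437000511343323 plane [0.477 0.188] [0.477 0.188] wristpx [187.  14.]
r2 [0.557 0.223 0.036] gap 0.004886143236214277 plane [0.556 0.22 ] [0.558 0.23 ] wristpx [261. -17.]
s1 [0.587 0.139 0.03 ] gap 0.009296147942005631 plane [0.579 0.124] [0.589 0.139] wristpx [284.  66.]
s2 [0.509 0.104 0.033] gap 0.004046313367373058 plane [0.506 0.098] [0.509 0.105] wristpx [212.  92.]
(197, 142) [0.485 0.046] [0.488 0.047] [0.482 0.045]
(357, 75) [0.659 0.12 ] [0.656 0.118] [0.662 0.121]
(223, 78) [0.515 0.115] [0.517 0.113] [0.513 0.117]
(296, 47) [0.593 0.148] [0.592 0.145] [0.593 0.151]
(192, 13) [0.479 0.193] [0.483 0.188] [0.476 0.197]
```

Heights and gaps agree with the given sizes. To refine the positions, I'll take wrist views over the tray and then over the bottles.

```bash
python3 -m crank '{"translation":[[40,-20,0],[40,-20,0],[0,0,0],[0,0,0]],"roll":[0,0,0,0],"fingers":[0.65,0.65,0.65,0.65]}' 40
cat > snap.py <<'E'
from h import *
import sys,pickle
n=sys.argv[1];ci=camera_info("wrist");im=get_image("wrist");cv2.imwrite(f"pics/{n}.png",im);pickle.dump(ci,open(f"pics/{n}.pkl","wb"))
E
python3 snap.py w1
python3 -m crank '{"translation":[[-46,0,0],[-46,0,0],[-46,0,0],[-46,0,0],[-46,0,0],[0,0,0],[0,0,0]],"roll":[0,0,0,0,0,0,0],"fingers":[0.65,0.65,0.65,0.65,0.65,0.65,0.65]}'
python3 snap.py w2
python3 - <<'E'
import cv2
a=cv2.imread("pics/w1.png");cv2.imwrite("pics/w1b.png",cv2.convertScaleAbs(cv2.resize(a,(800,600),interpolation=cv2.INTER_CUBIC),alpha=1.0))
a=cv2.imread("pics/w2.png");cv2.imwrite("pics/w2b.png",cv2.convertScaleAbs(cv2.resize(a,(800,600),interpolation=cv2.INTER_CUBIC),alpha=2,beta=20))
E
```

```text
clock: 0.55
position: [0.5347, 0.0805, 0.2023]
ee_rot: [0.0, 0.706, 0.708, -0.0]
contact_force: [0.3, 0.3, 0.7]
width: 0.0552
gripper_force: 0.0
clock: 1.3
position: [0.5349, -0.1521, 0.2018]
ee_rot: [-0.0, 0.709, 0.706, 0.0]
contact_force: [0.5, 0.4, 0.4]
width: 0.0559
gripper_force: 0.0
```

View pics/w1b.png

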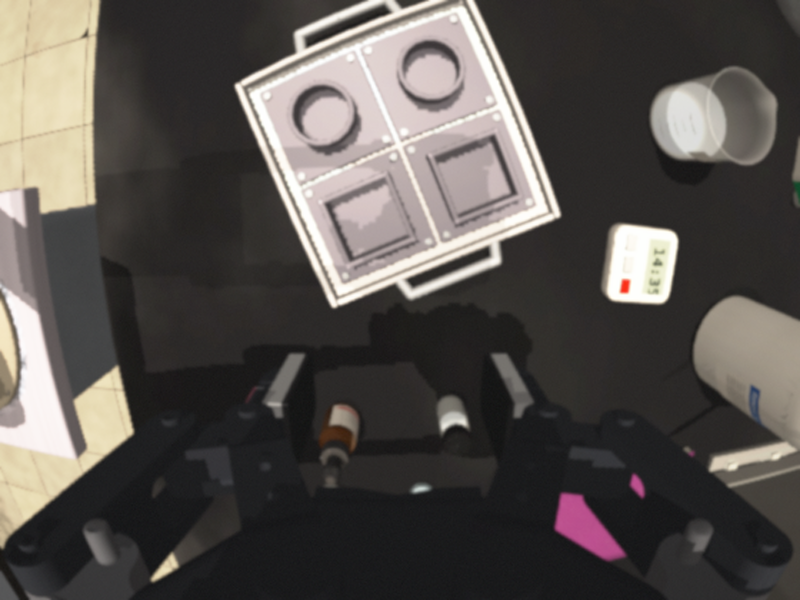

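View pics/w2b.png

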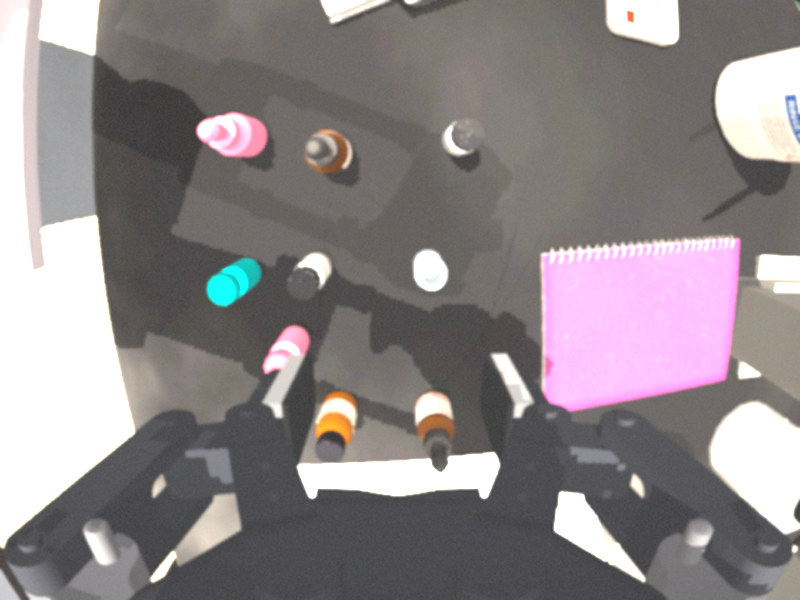

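The tray is fully visible, with its rim corners at (237,87), (335,306), (558,214) and (470,0). All the bottles can be seen too. I'll cast these pixels at their known heights.

```bash
python3 - <<'E'
from h import *
import pickle
np.set_printoptions(precision=4,suppress=True)
k=800/560
w1=pickle.load(open("pics/w1.pkl","rb"));w2=pickle.load(open("pics/w2.pkl","rb"))
f=lambda w,p,z:onplane(w,np.array(p)/k,z,True)[:2]
C=np.array([f(w1,p,.022) for p in [(237,87),(335,306),(558,214),(470,0)]])
c=C.mean(0);print("tray",C,c,[np.linalg.norm(C[i]-C[i-1]) for i in range(4)])
e=(C[2]-C[1])+(C[3]-C[0]);e/=np.linalg.norm(e);n=np.array([-e[1],e[0]]);print("angle",np.degrees(np.arctan2(e[1],e[0])))
h=.0435
for nm,a,b,px in [("r1",-1,1,(324,115)),("r2",1,1,(432,71)),("s1",1,-1,(476,176)),("s2",-1,-1,(368,222))]: print(nm,c+h*(a*e+b*n),f(w1,px,.035))
for nm,p,z in [("vA top",(469,134),.064),("vA bot",(459,143),.0),("vB top",(303,282),.064),("vB bot",(320,264),0),("d1 bulb",(318,147),.1),("d1 body",(331,152),.045),("d2 body",(434,415),.04),("d2 bulb",(440,464),.1),("open top",(430,277),.052),("flat",(332,445),.077)]: print(nm,f(w2,p,z))
E
```

```text
tray [[0.4099 0.2192]
 [0.4848 0.0437]
 [0.66   0.1189]
 [0.5892 0.2862]] [0.536 0.167] [np.float64(0.19138643560559365), np.float64(0.19077937240487225), np.float64(0.19071347708038158), np.float64(0.18166893210292243)]
angle 21.85059603723138
r1 [0.4794 0.1912] [0.4811 0.1906]
r2 [0.5602 0.2236] [0.5587 0.2229]
s1 [0.5926 0.1428] [0.5911 0.1459]
s2 [0.5118 0.1105] [0.5127 0.1114]
vA top [ 0.5818 -0.0588]
vA bot [ 0.5835 -0.0608]
vB top [ 0.4689 -0.1587]
vB bot [ 0.4704 -0.1587]
d1 bulb [ 0.4885 -0.0691]
d1 body [ 0.4882 -0.0696]
d2 body [ 0.5636 -0.2763]
d2 bulb [ 0.564  -0.2829]
open top [ 0.5573 -0.1584]
flat [ 0.4843 -0.2818]
```

```bash
python3 -m crank '{"translation":[[41,-24,0],[40,-24,0],[0,0,40],[0,0,40],[0,0,20],[0,0,0]],"roll":[0,0,0,0,0,0],"fingers":[0.65,0.65,0.65,0.65,0.65,0.65]}' 40
python3 snap.py w3; python3 - <<'E'
import cv2
a=cv2.imread("pics/w3.png")[140:420,80:480];cv2.imwrite("pics/w3b.png",cv2.convertScaleAbs(cv2.resize(a,(800,560),interpolation=cv2.INTER_CUBIC),alpha=2,beta=20))
E
```

```text
clock: 1.95
position: [0.4842, -0.0668, 0.0997]
ee_rot: [-0.003, 0.706, 0.708, -0.002]
contact_force: [-0.0, 0.1, 0.9]
width: 0.0558
gripper_force: 0.0
```

View pics/w3b.png

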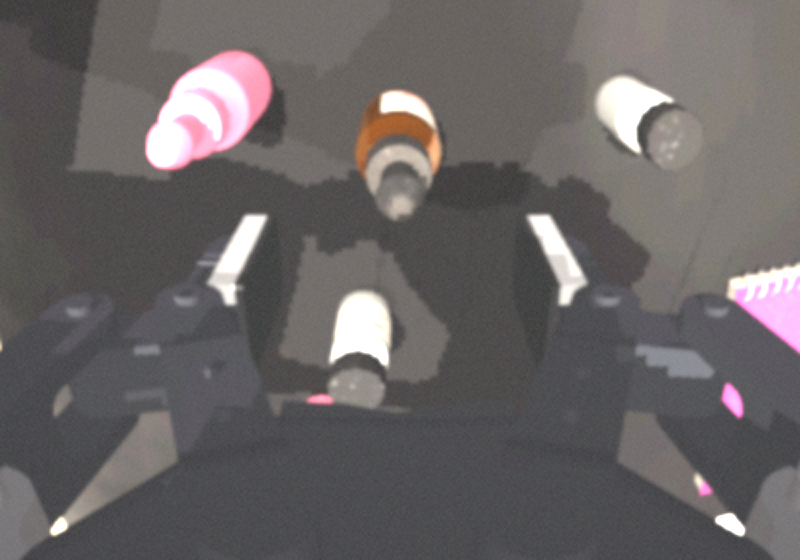

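The dropper sits between the fingers with its bulb top at crop (401,203). The vial caps are at (672,138) and (357,387).

```bash
python3 - <<'E'
from h import *
import pickle
w=pickle.load(open("pics/w3.pkl","rb"))
for nm,p,z in [("bulb",(401,203),.1),("bodyedges",(399,150),.045),("bottom far",(401,92),.04),("vA",(672,138),.064),("vB",(357,387),.064),("vBbot",(364,298),0.045)]:
    print(nm,onplane(w,np.array(p)/2+[80,140],z,True)[:2].round(4))
print(manip.get_state()["position"])
E
```

```text
bulb [ 0.4852 -0.0663]
bodyedges [ 0.4844 -0.0669]
bottom far [ 0.485  -0.0466]
vA [ 0.5798 -0.0569]
vB [ 0.4684 -0.158 ]
vBbot [ 0.4708 -0.1279]
[ 0.48607077 -0.06758996  0.10158097]
```

```bash
python3 -m crank '{"translation":[[0,0,35],[0,0,25],[0,0,10],[0,0,0],[0,0,0],[0,0,0],[0,0,0],[0,0,0]],"roll":[0,0,0,0,0,0,0,0],"fingers":[0.65,0.65,0.65,0.65,0.2,0.2,0.2,0.2]}' 40; python3 -m crank '{"translation":[[0,0,0],[0,0,0]],"roll":[0,0],"fingers":[0.2,0.2]}' 40
```

```text
clock: 2.8
position: [0.4882, -0.0694, 0.0338]
ee_rot: [0.001, 0.707, 0.707, 0.001]
contact_force: [-1.1, -0.0, 6.4]
width: 0.0188
gripper_force: 38.4
clock: 3.0
position: [0.4882, -0.0694, 0.0338]
ee_rot: [0.001, 0.707, 0.707, 0.001]
contact_force: [-0.3, -0.9, 6.5]
width: 0.0187
gripper_force: 38.4
```

```bash
python3 snap.py w4; python3 - <<'E'
import cv2
from h import *
a=cv2.imread("pics/w4.png")[140:420,130:430];a=cv2.resize(a,(420,390),interpolation=cv2.INTER_CUBIC)
s=get_image("scene")[155:285,215:342];s=cv2.resize(s,(380,390),interpolation=cv2.INTER_CUBIC)
cv2.imwrite("pics/w4b.png",cv2.convertScaleAbs(np.hstack([a,s]),alpha=2,beta=20))
E
```

```text
(no output)
```

View pics/w4b.png

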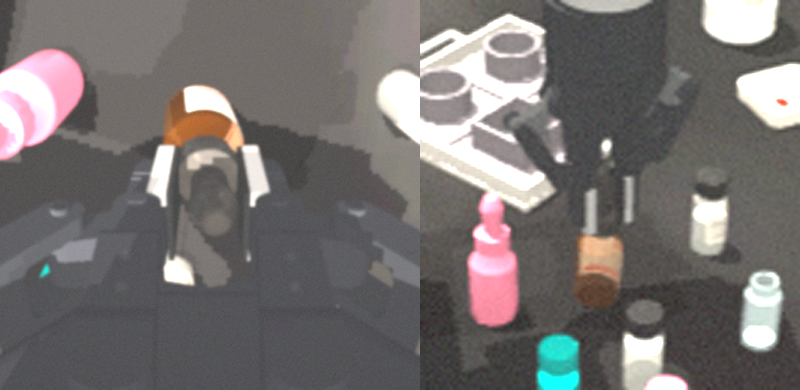

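The fingers have closed on the dropper cap above the glass, with the fingertips at the shoulder: crop (590,235), which is scene about (272,233). I'll check the real tip height.

```bash
python3 - <<'E'
from h import *
A=camera_info("scene")
for px in [(271.8,233.3),(285,230)]:
    c,v=ray(A,px)
    s=(-0.069-.01-c[1])/v[1];print(c+s*v)
s=manip.get_state();P=s["position"];print(P,s["contact_force"],s["width"])
for z in [0.034,.045,.057,.07]: print(z,proj(A,[P[0]-.009,P[1]-.011,z]),proj(A,[P[0]+.009,P[1]-.011,z]))
print(proj(A,[P[0],P[1],0]),proj(A,[P[0],P[1],.1]))
E
```

```text
[ 0.47417833 -0.079       0.0613371 ]
[ 0.50416996 -0.079       0.0589263 ]
[ 0.48822938 -0.06942445  0.03382676] [-0.11184564  0.01723476  7.46791659] 0.018942674842961412
0.034 [274.25879039 243.68665572] [282.0676885  241.08213118]
0.045 [274.31272408 239.42144309] [282.17915856 236.83317421]
0.057 [274.37248963 234.6950319 ] [282.30266576 232.12539205]
0.07 [274.43835661 229.4861044 ] [282.43876207 226.93774499]
[275.40901404 252.07294193] [275.99151287 212.935809  ]
```

```bash
python3 - <<'E'
from h import *
import pickle
for n,P,hw,px in [("w3",(.486,-.0676,.1016),.028,[(208,247.5),(350,247.5)]),("w4",(.488,-.069,.034),.0095,[(244.3,246),(314,246)])]:
    w=pickle.load(open(f"pics/{n}.pkl","rb"))
    for p in px:
        for dy in (0.,.011):
            c,v=ray(w,p,True);s=(P[1]+dy-c[1])/v[1];print(n,p,dy,(c+s*v).round(4))
    for sx in (-1,1): print(proj(w,[P[0]+sx*hw,P[1]+.011,P[2]],True))
E
```

```text
w3 (208, 247.5) 0.0 [ 0.4453 -0.0676  0.107 ]
w3 (208, 247.5) 0.011 [ 0.4518 -0.0566  0.1339]
w3 (350, 247.5) 0.0 [ 0.5236 -0.0676  0.1062]
w3 (350, 247.5) 0.011 [ 0.5172 -0.0566  0.1332]
[231.24559192 225.73168438]
[332.8706838  226.08903195]
w4 (244.3, 246) 0.0 [ 0.4694 -0.069   0.0406]
w4 (244.3, 246) 0.011 [ 0.4724 -0.058   0.0678]
w4 (314, 246) 0.0 [ 0.5073 -0.069   0.0408]
w4 (314, 246) 0.011 [ 0.504  -0.058   0.0679]
[261.22956055 223.04785045]
[295.72571558 223.00998463]
```

```bash
python3 - <<'E'
from h import *
B=camera_info("side")
for p in [(277,137),(319,138)]:
    c,v=ray(B,p);s=(0-c[1])/v[1];print((c+s*v).round(4))
print([proj(B,[.574+d,0,.2015]).round() for d in(-.043,.043)])
a=cv2.imread("pics/side0.png")[70:170,245:345];a=cv2.resize(a,(400,400),interpolation=cv2.INTER_CUBIC)
b=get_image("side")[140:260,210:330];b=cv2.resize(b,(400,400),interpolation=cv2.INTER_CUBIC)
cv2.imwrite("pics/c5.png",cv2.convertScaleAbs(np.hstack([a,b]),alpha=2.2,beta=30))
E
```

```text
[0.5214 0.     0.2487]
[0.6243 0.     0.2487]
[array([281., 155.]), array([315., 156.])]
```

View pics/c5.png

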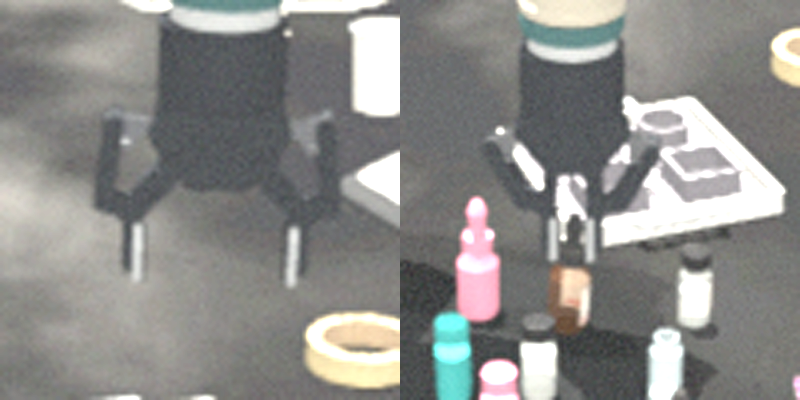

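The true finger ends sit about 27 mm above the reported TCP, in both the start view and this one (tips near crop (137,280) and (550,260)). The gripper body is well above the bulb. I'll open, go 27 mm lower and grip the glass.

```bash
python3 -m crank '{"translation":[[0,0,0],[0,0,0],[0,0,0],[0,0,10],[0,0,10],[0,0,7],[0,0,0]],"roll":[0,0,0,0,0,0,0],"fingers":[0.65,0.65,0.65,0.65,0.65,0.65,0.65]}' 40; python3 -m crank '{"translation":[[0,0,0],[0,0,0],[0,0,0],[0,0,0],[0,0,0]],"roll":[0,0,0,0,0],"fingers":[0.25,0.25,0.25,0.25,0.25]}' 40
```

```text
clock: 3.85
position: [0.4857, -0.0686, 0.0037]
ee_rot: [-0.002, 0.707, 0.707, -0.001]
contact_force: [-0.5, -0.1, 0.3]
width: 0.0556
gripper_force: 0.0
clock: 4.35
position: [0.4872, -0.069, 0.0055]
ee_rot: [0.0, 0.707, 0.707, 0.0]
contact_force: [-0.4, 0.4, 0.6]
width: 0.0288
gripper_force: 39.2
```

```bash
python3 -m crank '{"translation":[[0,0,-30],[0,0,-40],[0,0,-40],[0,0,-20],[40,5,0],[40,5,0],[40,5,0],[40,5,0]],"roll":[0,0,0,0,0,0,0,0],"fingers":[0.25,0.25,0.25,0.25,0.25,0.25,0.25,0.25]}' 40; python3 -m crank '{"translation":[[20,5,0],[0,0,0],[0,0,0],[0,0,0]],"roll":[0,0,0,0],"fingers":[0.25,0.25,0.25,0.25]}' 40
python3 snap.py w6; python3 - <<'E'
import cv2
from h import *
a=cv2.imread("pics/w6.png")[60:360,130:430];a=cv2.resize(a,(400,400),interpolation=cv2.INTER_CUBIC)
s=get_image("side")[90:230,215:355];s=cv2.resize(s,(400,400),interpolation=cv2.INTER_CUBIC)
cv2.imwrite("pics/w6b.png",cv2.convertScaleAbs(np.hstack([a,s]),alpha=1.4,beta=20))
E
```

```text
clock: 5.15
position: [0.5071, 0.0924, 0.1355]
ee_rot: [0.0, 0.707, 0.707, 0.0]
contact_force: [1.1, -0.1, -0.8]
width: 0.0287
gripper_force: 39.5
clock: 5.55
position: [0.5117, 0.11, 0.1352]
ee_rot: [0.0, 0.707, 0.707, -0.0]
contact_force: [0.0, -0.8, -0.4]
width: 0.0287
gripper_force: 39.5
```

View pics/w6b.png

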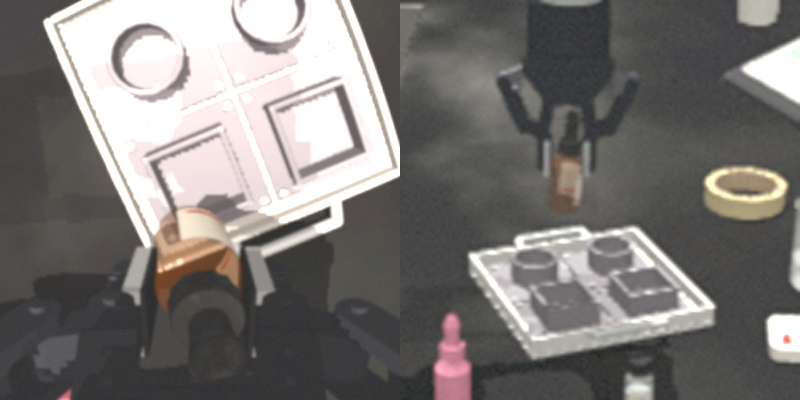

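The bottle is held upright over the tray. Rim centres in the left crop: round (149,60) and (270,15); square (318,130) and about (199,178).

```bash
python3 - <<'E'
from h import *
import pickle
w=pickle.load(open("pics/w6.pkl","rb"))
for nm,p in [("r1",(149,60)),("r2",(270,15)),("s1",(318,130)),("s2",(199,178))]: print(nm,onplane(w,np.array(p)*.75+[130,60],.035,True)[:2].round(4))
E
python3 -m crank '{"translation":[[0,0,30],[0,0,30],[0,0,30],[0,0,15],[0,0,10],[0,0,0]],"roll":[0,0,0,0,0,0],"fingers":[0.25,0.25,0.25,0.25,0.25,0.25]}' 40
```

```text
r1 [0.4813 0.1905]
r2 [0.5561 0.2195]
s1 [0.5884 0.1473]
s2 [0.5121 0.1154]
clock: 6.25
position: [0.5112, 0.1102, 0.0193]
ee_rot: [-0.001, 0.708, 0.707, -0.001]
contact_force: [-0.3, 0.9, -0.5]
width: 0.029
gripper_force: 39.5
```

```bash
python3 -m crank '{"translation":[[2,0,2],[0,0,1],[0,0,1],[0,0,1],[0,0,0]],"roll":[0,0,0,0,0],"fingers":[0.25,0.25,0.25,0.25,0.25]}' 40
```

```text
clock: 6.75
position: [0.5122, 0.113, 0.0156]
ee_rot: [0.0, 0.707, 0.707, 0.0]
contact_force: [0.1, 0.3, -0.4]
width: 0.0295
gripper_force: 39.5
```

```bash
python3 -m crank '{"translation":[[0,0,1],[0,0,0.5],[0,0,0]],"roll":[0,0,0],"fingers":[0.25,0.25,0.25]}' 40;python3 -m crank '{"translation":[[0,0,0],[0,0,0],[0,0,0],[0,0,0]],"roll":[0,0,0,0],"fingers":[0.45,0.65,0.65,0.65]}' 40
python3 -m crank '{"translation":[[0,0,-10],[0,0,-30],[0,0,-40],[0,0,-40],[0,0,-20],[0,0,0]],"roll":[0,0,0,0,0,0],"fingers":[0.65,0.65,0.65,0.65,0.65,0.65]}' 40; python3 snap.py w7
```

```text
clock: 7.05
position: [0.5123, 0.1131, 0.0153]
ee_rot: [0.0, 0.707, 0.707, 0.0]
contact_force: [-3.4, 1.0, 9.4]
width: 0.0289
gripper_force: 40.6
clock: 7.45
position: [0.512, 0.113, 0.0136]
ee_rot: [-0.0, 0.707, 0.707, -0.0]
contact_force: [-0.3, -0.1, -0.6]
width: 0.0555
gripper_force: 0.0
clock: 8.05
position: [0.5147, 0.1133, 0.158]
ee_rot: [0.003, 0.707, 0.707, 0.003]
contact_force: [0.1, -0.5, -0.2]
width: 0.0557
gripper_force: 0.0
```

```bash
python3 -m crank '{"translation":[[-45,6,0],[-45,6,0],[-45,6,0],[-45,6,0],[-45,6,0],[-45,6,0],[-45,6,0],[-45,6,0]],"roll":[0,0,0,0,0,0,0,0],"fingers":[0.65,0.65,0.65,0.65,0.65,0.65,0.65,0.65]}' 40;python3 -m crank '{"translation":[[-40,2,0],[0,0,0],[0,0,0],[0,0,0]],"roll":[0,0,0,0],"fingers":[0.65,0.65,0.65,0.65]}' 40
python3 snap.py w8; python3 - <<'E'
import cv2,numpy as np
f=lambda n:cv2.resize(cv2.imread(f"pics/{n}.png")[60:360,130:430],(400,400),interpolation=cv2.INTER_CUBIC)
cv2.imwrite("pics/w8b.png",np.hstack([cv2.convertScaleAbs(f("w7"),alpha=1.3,beta=15),cv2.convertScaleAbs(f("w8"),alpha=2,beta=20)]))
E
```

```text
clock: 8.9
position: [0.5589, -0.2483, 0.1518]
ee_rot: [-0.002, 0.707, 0.707, -0.0]
contact_force: [0.9, 0.8, -1.0]
width: 0.0553
gripper_force: 0.0
clock: 9.3
position: [0.5612, -0.2855, 0.1526]
ee_rot: [-0.002, 0.707, 0.707, 0.0]
contact_force: [-0.1, 0.4, -0.4]
width: 0.0557
gripper_force: 0.0
```

View pics/w8b.png

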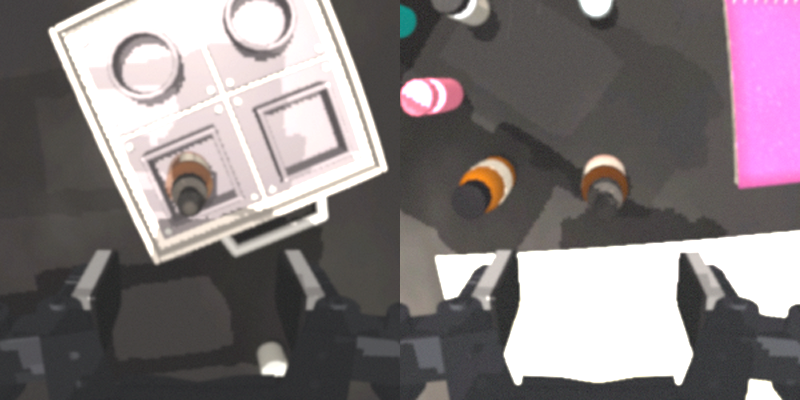

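dropper1 is standing in its square cup. dropper2's bulb is at right-crop (205,200) and its body at (205,178).

```bash
python3 - <<'E'
from h import *
import pickle
w=pickle.load(open("pics/w8.pkl","rb"));v=pickle.load(open("pics/w7.pkl","rb"))
for c,nm,p,z in [(w,"bulb",(206,201),.1),(w,"body",(205,183),.045),(w,"flat",(73,199),.077),(v,"d1bulb",(189,200),.11),(v,"d1body",(188,180),.055),(v,"s1",(301,131),.035),(v,"r1",(146,67),.035),(v,"r2",(258,24),.035)]: print(nm,onplane(c,np.array(p)*.75+[130,60],z,True)[:2].round(4))
E
```

```text
bulb [ 0.5651 -0.2818]
body [ 0.5653 -0.2849]
flat [ 0.485  -0.2872]
d1bulb [0.5102 0.1187]
d1body [0.5089 0.1168]
s1 [0.5869 0.1471]
r1 [0.4807 0.1903]
r2 [0.5557 0.22  ]
```

```bash
python3 -m crank '{"translation":[[3,3,30],[0,0,35],[0,0,35],[0,0,30],[0,0,18],[0,0,0],[0,0,0]],"roll":[0,0,0,0,0,0,0],"fingers":[0.65,0.65,0.65,0.65,0.65,0.65,0.65]}' 40;python3 -m crank '{"translation":[[0,0,0],[0,0,0],[0,0,0],[0,0,0],[0,0,0]],"roll":[0,0,0,0,0],"fingers":[0.25,0.25,0.25,0.25,0.25]}' 40
```

```text
clock: 10.05
position: [0.5654, -0.283, 0.0063]
ee_rot: [0.0, 0.707, 0.708, 0.0]
contact_force: [0.5, -0.4, 0.8]
width: 0.0556
gripper_force: 0.0
clock: 10.55
position: [0.566, -0.2844, 0.0078]
ee_rot: [0.001, 0.707, 0.707, 0.001]
contact_force: [-0.5, 1.4, 6.2]
width: 0.0285
gripper_force: 39.4
```

```bash
python3 -m crank '{"translation":[[0,0,-30],[0,0,-40],[0,0,-40],[0,0,-30],[40,3,0],[40,3,0],[40,3,0],[40,3,0]],"roll":[0,0,0,0,0,0,0,0],"fingers":[0.25,0.25,0.25,0.25,0.25,0.25,0.25,0.25]}' 40; python3 -m crank '{"translation":[[40,2,0],[40,2,0],[40,2,0],[40,2,0],[40,2,0],[40,0,0],[29,0,0],[0,0,0]],"roll":[0,0,0,0,0,0,0,0],"fingers":[0.25,0.25,0.25,0.25,0.25,0.25,0.25,0.25]}' 40
python3 -m crank '{"translation":[[0,0,0],[0,0,0],[0,0,30],[0,0,30],[0,0,30],[0,0,20],[0,0,10],[0,0,0]],"roll":[0,0,0,0,0,0,0,0],"fingers":[0.25,0.25,0.25,0.25,0.25,0.25,0.25,0.25]}' 40
```

```text
clock: 11.35
position: [0.577, -0.1228, 0.1464]
ee_rot: [0.001, 0.707, 0.707, 0.0]
contact_force: [0.0, -0.4, -1.5]
width: 0.0282
gripper_force: 39.8
clock: 12.15
position: [0.5868, 0.1489, 0.1462]
ee_rot: [-0.0, 0.706, 0.709, 0.001]
contact_force: [0.1, -0.9, -0.2]
width: 0.0277
gripper_force: 39.8
clock: 12.95
position: [0.5864, 0.1437, 0.0247]
ee_rot: [-0.001, 0.708, 0.707, -0.001]
contact_force: [0.5, 0.2, 0.4]
width: 0.0284
gripper_force: 39.9
```

```bash
python3 -m crank '{"translation":[[1,1,4],[0,0,2],[0,0,2],[0,0,1],[0,0,0.5],[0,0,0]],"roll":[0,0,0,0,0,0],"fingers":[0.25,0.25,0.25,0.25,0.25,0.25]}' 40
```

```text
clock: 13.55
position: [0.5885, 0.1462, 0.0178]
ee_rot: [0.001, 0.707, 0.707, 0.001]
contact_force: [-1.5, -0.1, 5.7]
width: 0.0281
gripper_force: 40.6
```

```bash
python3 -m crank '{"translation":[[0,0,0],[0,0,0],[0,0,0],[0,0,-10],[0,0,-30],[0,0,-40],[0,0,-40],[0,0,-20]],"roll":[0,0,0,0,0,0,0,0],"fingers":[0.45,0.65,0.65,0.65,0.65,0.65,0.65,0.65]}' 40
python3 snap.py w9
python3 -m crank '{"translation":[[-40,-2,0],[-40,-2,0],[-40,-2,0],[-40,-2,0],[-43,0,0],[0,0,0],[0,0,0],[0,0,0]],"roll":[0,0,0,0,0,0,0,0],"fingers":[0.6,0.6,0.6,0.6,0.6,0.6,0.6,0.6]}' 40
python3 snap.py w10; python3 - <<'E'
import cv2,numpy as np
f=lambda n:cv2.resize(cv2.imread(f"pics/{n}.png")[60:360,130:430],(400,400),interpolation=cv2.INTER_CUBIC)
cv2.imwrite("pics/w10b.png",np.hstack([cv2.convertScaleAbs(f("w9"),alpha=1.3,beta=15),cv2.convertScaleAbs(f("w10"),alpha=2,beta=20)]))
E
```

```text
clock: 14.35
position: [0.59, 0.1463, 0.161]
ee_rot: [0.002, 0.707, 0.707, 0.003]
contact_force: [0.1, -0.0, 0.0]
width: 0.0558
gripper_force: 0.0
clock: 15.2
position: [0.5798, -0.0561, 0.1562]
ee_rot: [-0.0, 0.707, 0.707, 0.0]
contact_force: [-0.3, 0.5, 0.2]
width: 0.051
gripper_force: 0.0
```

View pics/w10b.png

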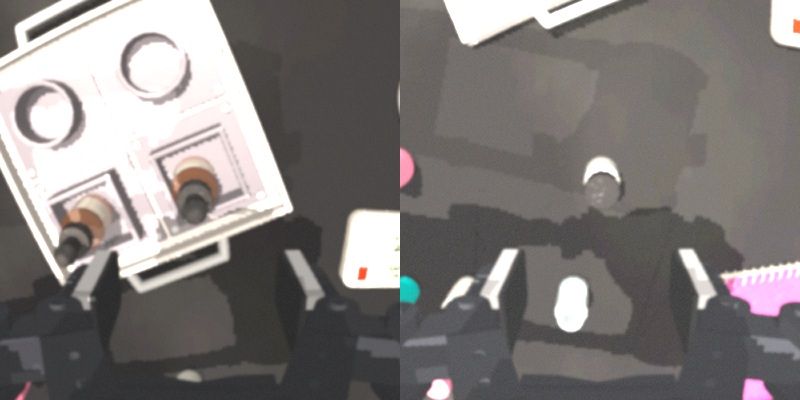

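Both droppers are standing in their square cups. The vial's cap top is at right-crop (203,190).

```bash
python3 - <<'E'
from h import *
import pickle
w=pickle.load(open("pics/w10.pkl","rb"));v=pickle.load(open("pics/w9.pkl","rb"))
for c,nm,p,z in [(w,"vA",(203,190),.064),(w,"bot",(201,168),.02),(v,"d2bulb",(194,206),.11),(v,"d2body",(194,180),.055),(v,"r1",(48,113),.035),(v,"r2",(154,66),.035)]: print(nm,onplane(c,np.array(p)*.75+[130,60],z,True)[:2].round(4))
E
python3 -m crank '{"translation":[[-1,0,30],[0,0,35],[0,0,35],[0,0,30],[0,0,17],[0,0,0],[0,0,0]],"roll":[0,0,0,0,0,0,0],"fingers":[0.6,0.6,0.6,0.6,0.6,0.6,0.6]}' 30;python3 -m crank '{"translation":[[0,0,0],[0,0,0],[0,0,0],[0,0,0],[0,0,0]],"roll":[0,0,0,0,0],"fingers":[0.18,0.18,0.18,0.18,0.18]}' 30
```

```text
vA [ 0.5827 -0.0565]
bot [ 0.5817 -0.0513]
d2bulb [0.588  0.1475]
d2body [0.5879 0.1491]
r1 [0.4845 0.1939]
r2 [0.5609 0.224 ]
clock: 15.95
position: [0.5804, -0.057, 0.0096]
ee_rot: [0.0, 0.707, 0.708, 0.0]
contact_force: [0.9, -0.7, 0.2]
width: 0.0512
gripper_force: 0.0
clock: 16.45
position: [0.5813, -0.0582, 0.0108]
ee_rot: [0.001, 0.707, 0.707, 0.001]
contact_force: [0.1, 1.1, 6.3]
width: 0.0229
gripper_force: 29.6
```

```bash
python3 -m crank '{"translation":[[0,0,-30],[0,0,-40],[0,0,-40],[0,0,-40],[40,-3,0],[40,-3,0],[40,-3,0],[40,-3,0]],"roll":[0,0,0,0,0,0,0,0],"fingers":[0.18,0.18,0.18,0.18,0.18,0.18,0.18,0.18]}' 30; python3 -m crank '{"translation":[[40,-4,0],[40,-4,0],[40,-3,0],[0,0,0],[0,0,0]],"roll":[0,0,0,0,0],"fingers":[0.18,0.18,0.18,0.18,0.18]}' 30
python3 snap.py w11; python3 - <<'E'
import cv2,numpy as np
from h import *
f=lambda a:cv2.resize(a,(400,400),interpolation=cv2.INTER_CUBIC)
cv2.imwrite("pics/w11b.png",cv2.convertScaleAbs(np.hstack([f(cv2.imread("pics/w11.png")[60:360,130:430]),f(get_image("scene")[70:220,170:320])]),alpha=1.3,beta=15))
E
```

```text
clock: 17.25
position: [0.5675, 0.1031, 0.1596]
ee_rot: [0.0, 0.707, 0.707, 0.0]
contact_force: [0.1, 0.4, -0.4]
width: 0.0232
gripper_force: 29.6
clock: 17.75
position: [0.5566, 0.2225, 0.1591]
ee_rot: [0.0, 0.706, 0.708, -0.0]
contact_force: [0.5, -0.6, -0.5]
width: 0.023
gripper_force: 29.6
```

View pics/w11b.png

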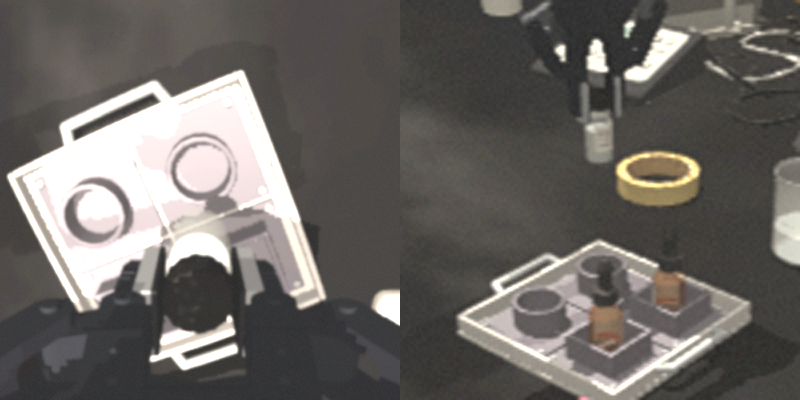

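The vial is held upright and r2's rim is at left-crop (201,170). That was picture 14, so from here on I use numbers only.

```bash
python3 - <<'E'
from h import *
import pickle
w=pickle.load(open("pics/w11.pkl","rb"))
for nm,p,z in [("r2",(201,169),.035),("r1",(98,210),.035),("cap",(201,293),.2125)]: print(nm,onplane(w,np.array(p)*.75+[130,60],z,True)[:2].round(4))
print(manip.get_state()["position"])
E
python3 -m crank '{"translation":[[0,0,35],[0,0,35],[0,0,30],[0,0,20],[0,0,0],[0,0,0]],"roll":[0,0,0,0,0,0],"fingers":[0.18,0.18,0.18,0.18,0.18,0.18]}' 30
```

```text
r2 [0.5583 0.2288]
r1 [0.484  0.1987]
cap [0.5573 0.2269]
[0.55692312 0.22102944 0.1591975 ]
clock: 18.45
position: [0.5576, 0.2209, 0.0396]
ee_rot: [0.0, 0.708, 0.707, -0.0]
contact_force: [0.4, -1.0, 0.3]
width: 0.0229
gripper_force: 29.6
```

```bash
python3 -m crank '{"translation":[[2,1,6],[0,0,6],[0,0,4],[0,0,2],[0,0,1],[0,0,0]],"roll":[0,0,0,0,0,0],"fingers":[0.18,0.18,0.18,0.18,0.18,0.18]}' 30
```

```text
clock: 19.05
position: [0.558, 0.2241, 0.0209]
ee_rot: [0.0, 0.707, 0.707, 0.0]
contact_force: [-1.1, -0.6, 3.1]
width: 0.0229
gripper_force: 29.7
```

```bash
python3 -m crank '{"translation":[[0,0,1],[0,0,0]],"roll":[0,0],"fingers":[0.18,0.18]}' 30
```

```text
clock: 19.25
position: [0.5582, 0.2242, 0.0207]
ee_rot: [0.0, 0.707, 0.707, 0.0]
contact_force: [-2.4, -0.5, 7.5]
width: 0.0231
gripper_force: 30.1
```

```bash
python3 -m crank '{"translation":[[0,0,0],[0,0,0],[0,0,0],[0,0,-10],[0,0,-30],[0,0,-40],[0,0,-40],[0,0,-15]],"roll":[0,0,0,0,0,0,0,0],"fingers":[0.4,0.6,0.6,0.6,0.6,0.6,0.6,0.6]}' 30
python3 snap.py w12
python3 -m crank '{"translation":[[-42,-10,0],[-42,-10,0],[-42,-10,0],[-42,-10,0],[-42,-10,0],[-42,-10,0],[-42,-10,0],[-42,-10,0]],"roll":[0,0,0,0,0,0,0,0],"fingers":[0.6,0.6,0.6,0.6,0.6,0.6,0.6,0.6]}' 30
python3 -m crank '{"translation":[[-47,-10,0],[0,0,0],[0,0,0],[0,0,0]],"roll":[0,0,0,0],"fingers":[0.6,0.6,0.6,0.6]}' 30
python3 snap.py w13
python3 - <<'E'
from h import *
import pickle
for n,g in [("w12",[(0.558,.223,.074),(.480,.19,.035)]),("w13",[(.4685,-.159,.064),(.4685,-.159,.03)])]:
    w=pickle.load(open(f"pics/{n}.pkl","rb"))
    print(n,[proj(w,p,True).round(1) for p in g])
a=cv2.imread("pics/w13.png");u,v=map(int,proj(w,(.4685,-.159,.03),True))
h=cv2.cvtColor(a,cv2.COLOR_BGR2HSV)
m=((h[...,1]<70)&(h[...,2]>75)).astype(np.uint8);m[:v-60]=0;m[v+60:]=0;m[:,:u-50]=0;m[:,u+50:]=0
N,L,S,C=cv2.connectedComponentsWithStats(m)
for i in range(1,N):
    if S[i,4]>40: print(S[i],C[i].round(1))
E
```

```text
clock: 20.05
position: [0.5605, 0.2247, 0.1596]
ee_rot: [0.002, 0.707, 0.707, 0.004]
contact_force: [0.5, -0.6, -0.9]
width: 0.051
gripper_force: 0.0
clock: 20.9
position: [0.477, -0.1134, 0.154]
ee_rot: [-0.0, 0.707, 0.707, -0.0]
contact_force: [0.3, -0.9, 0.1]
width: 0.0514
gripper_force: 0.0
clock: 21.3
position: [0.4678, -0.158, 0.154]
ee_rot: [-0.001, 0.707, 0.707, 0.0]
contact_force: [-0.2, -0.5, -0.8]
width: 0.0514
gripper_force: 0.0
w12 [array([274.8, 206.2]), array([195.4, 228.8])]
w13 [array([279.7, 203.9]), array([279.6, 194.8])]
[265 179  28  19 314] [278.5 187. ]
```

```bash
python3 -m crank '{"translation":[[0,0,30],[0,0,35],[0,0,35],[0,0,30],[0,0,15],[0,0,0],[0,0,0]],"roll":[0,0,0,0,0,0,0],"fingers":[0.6,0.6,0.6,0.6,0.6,0.6,0.6]}' 30;python3 -m crank '{"translation":[[0,0,0],[0,0,0],[0,0,0],[0,0,0],[0,0,0]],"roll":[0,0,0,0,0],"fingers":[0.18,0.18,0.18,0.18,0.18]}' 30
python3 -m crank '{"translation":[[0,0,-30],[0,0,-40],[0,0,-40],[0,0,-40],[40,0,0],[40,0,0],[40,1,0],[40,1,0]],"roll":[0,0,0,0,0,0,0,0],"fingers":[0.18,0.18,0.18,0.18,0.18,0.18,0.18,0.18]}' 30
```

```text
clock: 22.05
position: [0.4686, -0.158, 0.0095]
ee_rot: [0.0, 0.706, 0.708, 0.0]
contact_force: [-0.4, 0.2, 0.2]
width: 0.0515
gripper_force: 0.0
clock: 22.55
position: [0.4691, -0.1594, 0.0105]
ee_rot: [0.001, 0.707, 0.707, 0.001]
contact_force: [-0.0, 1.3, 6.9]
width: 0.0231
gripper_force: 29.4
clock: 23.35
position: [0.4697, 0.0022, 0.1597]
ee_rot: [0.0, 0.707, 0.707, 0.0]
contact_force: [0.1, 0.3, 0.5]
width: 0.0231
gripper_force: 29.7
```

```bash
python3 -m crank '{"translation":[[40,2,0],[40,2,0],[40,2,0],[40,2,0],[30,2,0],[0,0,0],[0,0,0],[0,0,0]],"roll":[0,0,0,0,0,0,0,0],"fingers":[0.18,0.18,0.18,0.18,0.18,0.18,0.18,0.18]}' 30
python3 -m crank '{"translation":[[0,0,35],[0,0,35],[0,0,30],[0,0,20],[0,0,0],[0,0,0]],"roll":[0,0,0,0,0,0],"fingers":[0.18,0.18,0.18,0.18,0.18,0.18]}' 30
```

```text
clock: 24.15
position: [0.4797, 0.19, 0.1592]
ee_rot: [0.0, 0.707, 0.707, -0.0]
contact_force: [0.7, 0.6, -0.5]
width: 0.0231
gripper_force: 29.7
clock: 24.75
position: [0.4804, 0.19, 0.0397]
ee_rot: [0.0, 0.708, 0.707, -0.0]
contact_force: [-0.2, 0.1, 0.3]
width: 0.023
gripper_force: 29.7
```

```bash
python3 -m crank '{"translation":[[1,0,6],[0,0,6],[0,0,4],[0,0,2],[0,0,1],[0,0,0.5],[0,0,0]],"roll":[0,0,0,0,0,0,0],"fingers":[0.18,0.18,0.18,0.18,0.18,0.18,0.18]}' 30
```

```text
clock: 25.45
position: [0.48, 0.1921, 0.0206]
ee_rot: [0.0, 0.707, 0.707, 0.0]
contact_force: [-2.6, -0.0, 6.2]
width: 0.0233
gripper_force: 30.2
```

```bash
python3 -m crank '{"translation":[[0,0,0],[0,0,0],[0,0,0],[0,0,-10],[0,0,-30],[0,0,-40],[0,0,-40],[0,0,-40]],"roll":[0,0,0,0,0,0,0,0],"fingers":[0.4,0.6,0.6,0.6,0.6,0.6,0.6,0.6]}' 30
python3 -m crank '{"translation":[[-40,20,0],[-40,20,0],[0,0,0],[0,0,0],[0,0,0]],"roll":[0,0,0,0,0],"fingers":[0.6,0.6,0.6,0.6,0.6]}' 30
python3 snap.py w14; python3 - <<'E'
from h import *
import pickle
w=pickle.load(open("pics/w14.pkl","rb"));a=cv2.imread("pics/w14.png");g=cv2.cvtColor(a,cv2.COLOR_BGR2GRAY)
# dark cap blobs near each expected cap top (z=.074)
for nm,x,y in [("r1",.480,.192),("r2",.558,.224)]:
    u,v=proj(w,(x,y,.074),True);u0,v0=int(u),int(v)
    m=(g<60).astype(np.uint8);k=np.zeros_like(m);cv2.circle(k,(u0,v0),26,1,-1);m&=k
    N,L,S,C=cv2.connectedComponentsWithStats(cv2.morphologyEx(m,cv2.MORPH_OPEN,np.ones((5,5))))
    for i in range(1,N):
        if S[i,4]>60: print(nm,(u0,v0),S[i],C[i].round(1),onplane(w,C[i],.074,True)[:2].round(4))
# look-alikes from fixed camera: patch difference against the start image
b=get_image("scene");a0=cv2.imread("pics/scene0.png")
for nm,(u,v) in dict(open=(330,259),flat=(336,316),turq=(261,283),pv=(297,298),vA=(311,226),vB=(290,272)).items():
    print(nm,cv2.absdiff(b,a0)[v-12:v+13,u-8:u+9].mean().round(1))
E
```

```text
clock: 26.25
position: [0.4798, 0.1919, 0.1821]
ee_rot: [0.0, 0.707, 0.707, 0.0]
contact_force: [0.5, -1.0, 0.3]
width: 0.0514
gripper_force: 0.0
clock: 26.75
position: [0.5194, 0.1126, 0.1799]
ee_rot: [-0.0, 0.707, 0.707, -0.0]
contact_force: [0.5, 0.7, -0.8]
width: 0.0516
gripper_force: 0.0
r1 (232, 106) [217 100  27  21 380] [231.3 110.9] [0.4792 0.1886]
r2 (324, 69) [320  59  18  25 239] [329.8  71.7] [0.5622 0.2226]
open 2.2
flat 1.6
turq 3.1
pv 1.6
vA 44.2
vB 44.4
```

```bash
python3 -c "
from rig import manip
print(manip.sign_off())"
```

```text
the job is handed in; nothing more can be done
None
```

I packed the caddy and handed the job in at about 27 s: the two capped vials are in the round holders and the two dropper bottles in the square ones. The last wrist and scene images showed both vial caps within about 5 mm of their target centres and the open vial and flat-cap bottle unmoved, but the hand-in returned no verdict.

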